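# Fetch the bowl blank from behind the standing stock

## Robot

A 6-joint arm with a two-finger parallel gripper is mounted at the origin on the work surface. World frame = base frame: x ahead of the robot, y to its left, z up, the work surface at z = 0. Lengths are in mm, angles in rad, forces in N, time in s.
With the tool pointing down it reaches from about 325 to 775 mm from the base axis. Payload 5.5 kg.
Tool frame: the origin (TCP) lies midway between the tips of the shut fingers; the grasp point (between the pads) lies 19 mm behind it; z points along the fingers, y is the line along which they close (so a half turn about z gives the same grasp; the last joint's range is limited). The gripper opens to 85 mm and grips with 20 to 120 N. Pads are 22 mm wide; open, the fingers measure 114 mm over their backs; the gripper's body (76 mm by 85 mm) begins 54 mm behind the grasp point. The pads swing forward as they close: fully open they stand 13 mm farther back than shut.
Start: joints at [-1.251, 0.091, 1.231, -0, 1.82, -0.057], TCP at [220.769, -557.922, 201.375] pointing down, gripper open.
Joint ranges: [-2.87, 2.87], [-0.86, 2.18], [0.17, 2.46], [-1.51, 4.65], [0.06, 2.69], [-2.65, 2.65]. Speed limits (rad/s): [2.57, 2.57, 3.01, 3.14, 3.14, 3.14].

## Interface

Orientations are given as a unit quaternion [x, y, z, w].
In Python, from rig import * gives the robot as it stands.
- The arm moves only by the tool apply_moves, never from a script. Its argument "rows" is a list of rows, each a list of 6 numbers: the shift along the tool's x, y, z in m, then the turn, a rotation vector about the tool's x, y, z in degrees. In form: [[dx, dy, dz, rx, ry, rz], ...]. A call has 1 to 10 rows; each row shifts and turns the commanded pose from where the row before left it, along the tool's axes as they then stand; what a row does not reach is not made up. A row lasts 1/8 s, in which the tool goes at most 62.5 mm and 10.7 degrees, less where a joint would pass 70% of its speed; a pose out of reach is approached as far as the arm can. A call with a gripper value outside its range is refused whole. "fingers" is the opening, from -1 (shut) to 1 (fully open), so that 0 is half open, set as the call begins (left out, the last holds). The fingers move at their own pace and stop on an object; the grip force is fixed at half the most. Time passes only in rows, so rows that do not move let the fingers close. It gives the time, the measured TCP pose, the force, the opening and the grip force at its end, in the units of the state.
- sense(): the state, without advancing time (a new reading comes with each control period).
- read_camera(name): name is "scene" or "top" or "wrist"; returns a dict with "image" (480x640x3 uint8, blue, green, red), "range_z" (480x640 float32, mm along the optical axis (not along the pixel's ray), 0 where there is no reading), "intrinsics" (3x3 intrinsics, pixels), "cam_to_world" (4x4, takes a point from camera to world coordinates); the wrist camera has in their place "T_tool_cam" (4x4, takes a point from camera to tool coordinates, whose origin is the TCP and whose axes are the flange's). Camera axes: x right, y down, z forward; pixel columns grow to the right and rows downward; lengths in mm; the calibration is good to about 2 mm. The wrist camera is an equidistant fisheye: a pixel r from the principal point sees the ray r / f radians off the axis. A picture is of the moment at which its call begins: read the wrist's pose just before it.
- finish_job(): hands the job in; it is judged then, once.
The state is a dict: "time": time; "q": joint angles; "dq": joint speeds; "tau": joint torques, N m; "tcp_pos": TCP position; "tool_rot": TCP orientation; "force": force on the tool from outside, world axes, zero at the start; "moment": the same for the moment, N m; "opening": finger opening in mm; "finger_force": force on a finger pad.
Only numpy, scipy, OpenCV 4.12 (cv2) and the standard library are available. Lean on these libraries where they do the work, as an engineer would, in place of code of your own. Each camera call takes 0.05 s, during which the arm holds its last target. There are 200 camera calls.

## Task

The small bowl blank stands boxed in behind three tall wooden pieces on the stock board. First clear the three tall pieces onto the cork pad, standing upright, and leave the bowl alone until all three are there; then set the bowl upright inside the ring in the middle of the turntable, and only after that stand each tall piece back, centred on the very mark it came from. Let nothing fall over, and leave the little lid and the steel centre on the board where they are.

Things in the scene. Friction and masses are not known exactly. Their poses are not given: they have to be found in the camera images.
- billet: Square turning billet, pale wood, 44 x 44 mm and 125 mm tall, plain all the way up, standing on the stock board. Origin: centre of its underside; x and y normal to its side faces, z up. 0.12 to 0.24 kg.
- mill: Turned pepper-mill body, brown wood, 130 mm tall, round about z: foot 52 mm wide up to 28 mm, narrowing to a 30 mm waist at 60 to 72 mm, then a straight-sided head 40 mm wide from 84 to 122 mm with a small domed top. Stands on the stock board. Origin: centre of its underside, z up. 0.10 to 0.21 kg.
- mallet: Carver's round mallet standing on its head, handle upward, 135 mm tall: brown head 56 mm wide at the bottom tapering to 48 mm at 70 mm, then a pale straight handle 26 mm thick from 70 to 128 mm. Stands on the stock board. Origin: centre of its underside, z up. 0.18 to 0.36 kg.
- bowl: Small rough-turned wooden bowl, open at the top, 45 mm tall: foot 44 mm wide, widening to 58 mm at 16 mm height, then straight sides up to the rim; wall 6 mm. Stands on the rear middle mark of the stock board. Origin: centre of its underside, z up. About 0.07 kg.
- rack: Fixed plywood stock board, 190 (x) x 250 (y) mm, top 18 mm above its origin (centre of its underside); dark rail 12 mm thick on its far (+x) edge, 35 mm high from the bench. Four flush round dark marks, 62 mm wide, at own (x,y) = (30,0) mm for the bowl, (-40,0), (20,80), (20,-80) mm for the tall pieces, in changing order; each thing starts centred on its mark.
- pad: Cork pad, fixed, 280 (x) x 130 (y) mm, 6 mm thick, empty at the start, to the left or right of the stock board: the side area. The tall pieces fit along its length about 90 mm apart. Origin: centre of its underside, on the bench.
- turntable: Small steel finishing turntable, fixed and not turning, on the other side: disc 140 mm across whose top face is 44 mm above its origin, with a raised aluminium ring in the middle, inner width 66 mm, outer 76 mm, 6 mm high. The bowl's foot goes flat on the disc inside this ring. Origin: centre of its underside, on the bench.
- lid: Small turned wooden lid with a knob, 34 mm wide, 24 mm tall, lying loose on the front left corner of the stock board (+y side). Origin: centre of its underside. To be left alone.
- centre: Steel lathe centre, 26 mm wide, 34 mm tall, pointed upward, standing loose on the front right corner of the stock board (-y side). Origin: centre of its underside. To be left alone.

How it is judged:
By the outcome, as a careful person would: the job done as asked, in the order asked, and still so for the second after the job is handed in, with the robot touching nothing.
It also fails if it takes over 149 s, if anything falls off the work surface, if the arm or the gripper's body presses on something with over 40 N, if the wrist force passes 120 N, or if a joint passes its speed limit or range.

## Working session

There is one attempt and no reset: what is moved stays moved. The work goes in short steps, Python scripts to look and compute and a tool call to move; the robot and the scene stay as the last step left them, time stands still between calls to the robot, and variables do not carry over. Pictures are saved under pics/ and viewed, at most 14 in all, crops included, and the job is handed in when it is done.

Besides the shell and the picture viewer there is one more tool, called after "Call:" as name([rows], argument=value, ...), one row to a line, values as JSON. apply_moves: Moves the arm, as the interface text tells. Its arguments: {"type":"object","properties":{"rows":{"type":"array"},"fingers":{"type":"number"}},"required":["rows"]}

```bash
mkdir -p pics; ls
python3 - <<'E'
from rig import *
import cv2,numpy as np
s=sense();print({k:np.round(v,3) for k,v in s.items()})
for n in("scene","top"):
    c=read_camera(n);cv2.imwrite(f"pics/{n}0.png",c["image"]);np.savez(f"{n}0.npz",**c);print(n,c["intrinsics"].round(1).tolist(),c["cam_to_world"].round(3).tolist())
E
```

```text
pics
{'time': np.float64(0.0), 'q': array([-1.251,  0.092,  1.232, -0.   ,  1.82 , -0.057]), 'dq': array([ 0.001,  0.004, -0.   , -0.   , -0.001,  0.001]), 'tau': array([-2.0000e-03, -4.5873e+01, -4.1803e+01, -0.0000e+00,  1.2000e-02,
        0.0000e+00]), 'tcp_pos': array([ 220.64 , -557.574,  200.228]), 'tool_rot': array([ 0.982,  0.187, -0.   , -0.001]), 'force': array([-0.547,  0.615, -0.143]), 'moment': array([0.031, 0.029, 0.024]), 'finger_force': np.float64(0.0), 'opening': np.float64(85.19)}
scene [[445.8, 0.0, 320.5], [0.0, 445.8, 239.9], [0.0, 0.0, 1.0]] [[0.79, 0.49, -0.369, 923.199], [0.613, -0.635, 0.47, -435.974], [-0.004, -0.597, -0.802, 789.631], [0.0, 0.0, 0.0, 1.0]]
top [[578.0, 0.0, 317.9], [0.0, 578.0, 246.1], [0.0, 0.0, 1.0]] [[-0.005, -0.984, 0.179, 362.921], [-1.0, 0.003, -0.014, -2.374], [0.014, -0.179, -0.984, 1036.496], [0.0, 0.0, 0.0, 1.0]]
```

View pics/scene0.png

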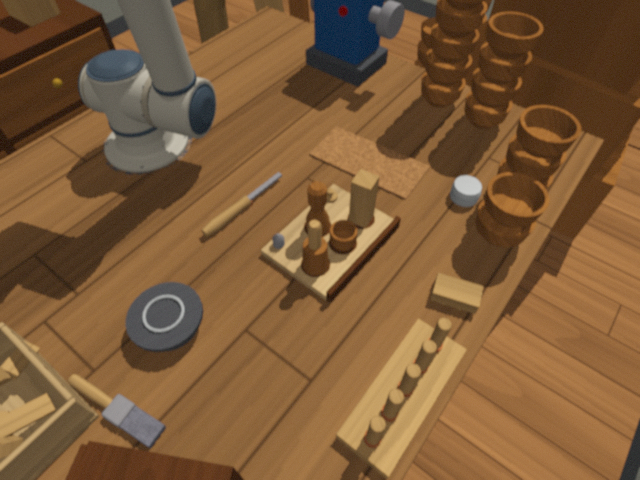

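View pics/top0.png

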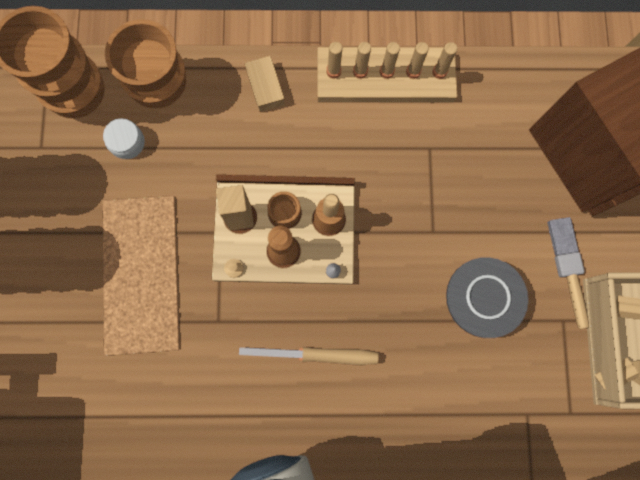

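The top view shows the billet on the left mark (235,205), the mallet on the right (330,210), the mill in front (283,245) and the bowl at (284,210). The lid is at (233,268), the centre at (333,270), the pad at left (140,275) and the turntable at (488,297). I'll measure positions from the range data at known heights.

```bash
cat > h.py <<'E'
import numpy as np,cv2
def cloud(c):
    K=c["intrinsics"];v,u=np.mgrid[:480,:640];z=c["range_z"]
    P=np.stack([(u-K[0,2])/K[0,0]*z,(v-K[1,2])/K[1,1]*z,z],-1)
    T=c["cam_to_world"];W=P@T[:3,:3].T+T[:3,3];W[z==0]=np.nan;return W
def ray(c,u,v,h):
    K=c["intrinsics"];T=c["cam_to_world"];d=T[:3,:3]@np.array([(u-K[0,2])/K[0,0],(v-K[1,2])/K[1,1],1]);o=T[:3,3]
    return (o+d*(h-o[2])/d[2])[:2].round(1)
E
python3 - <<'E'
from h import *
c=np.load("top0.npz");W=cloud(c)
for n,p in dict(FL=(213,280),FR=(354,282),BR=(355,185),BL=(217,183)).items():print(n,ray(c,*p,18))
for n,p in dict(a=(103,199),b=(175,197),c=(178,352),d=(105,355)).items():print('pad',ray(c,*p,6))
def blob(n,u0,u1,v0,v1,z0,z1):
    S=W[v0:v1,u0:u1].reshape(-1,3);S=S[(S[:,2]>z0)&(S[:,2]<z1)]
    if len(S)<5: print(n,len(S));return
    r=cv2.minAreaRect(S[:,:2].astype(np.float32));(x,y),R=cv2.minEnclosingCircle(S[:,:2].astype(np.float32))
    print(n,len(S),'mean',S.mean(0).round(1),'rect',np.round(r[0],1),np.round(r[1],1),round(r[2],1),'circ',round(x,1),round(y,1),round(R,1))
blob('billet',205,265,170,240,135,155)
blob('mill',260,310,222,270,132,160);blob('millhead',260,310,222,270,120,160)
blob('mallet',305,355,180,245,137,165)
blob('bowl',260,306,185,235,58,70)
blob('tt',430,540,250,345,38,47);blob('ring',455,520,265,330,47,60)
blob('lid',220,246,255,282,30,50);blob('centre',322,346,258,282,35,60)
blob('board',214,354,183,281,14,22);blob('pad',95,190,190,365,3,12)
i=c["image"][165:295,195:375];cv2.imwrite("pics/crop1.png",cv2.resize(i,None,fx=4.4,fy=4.4,interpolation=3))
E
```

```text
FL [487.4 168.6]
FR [483.  -80.9]
BR [661.1 -85.6]
BL [665.2 166.1]
pad [638.7 375.4]
pad [642.2 244.3]
pad [362.5 228.2]
pad [358.  354.9]
billet 773 mean [599.6 123.1 143.2] rect [600.9 123.6] [45.3 44.2] 8.1 circ 600.7 123.2 30.3
mill 502 mean [537.1  44.9 145.3] rect [538.4  45.2] [38.7 39.4] 73.5 circ 538.7 45.2 20.2
millhead 535 mean [536.3  44.6 144.1] rect [538.4  45.2] [38.8 39.4] 74.4 circ 538.7 45.2 20.2
mallet 217 mean [594.6 -35.9 150.5] rect [596.2 -35.7] [23.9 25.9] 89.9 circ 596.5 -36.5 13.2
bowl 342 mean [607.9  43.7  63.1] rect [607.8  43.5] [56.7 55.4] 0.5 circ 608.9 44.1 29.5
tt 4584 mean [ 451.9 -307.4   43.7] rect [ 452.8 -307.8] [138.6 139.4] 36.2 circ 452.8 -307.7 70.4
ring 520 mean [ 453.5 -305.6   49.2] rect [ 454.8 -307.8] [109.7 110.8] 85.4 circ 457.9 -303.9 67.0
lid 71 mean [507.7 132.8  40.6] rect [508.5 133.6] [25.4 20.2] 6.4 circ 507.7 135.3 13.3
centre 167 mean [500.9 -42.   43.9] rect [502.1 -42.7] [23.9 24.9] 43.9 circ 501.9 -42.6 12.9
board 8403 mean [564.8  39.5  18.4] rect [574.5  44.6] [250.7 178.4] 89.1 circ 576.1 44.5 151.3
pad 11637 mean [497.6 301.4   6.7] rect [499.2 300.3] [320.6 172.6] 2.0 circ 499.2 299.4 180.0
```

View pics/crop1.png

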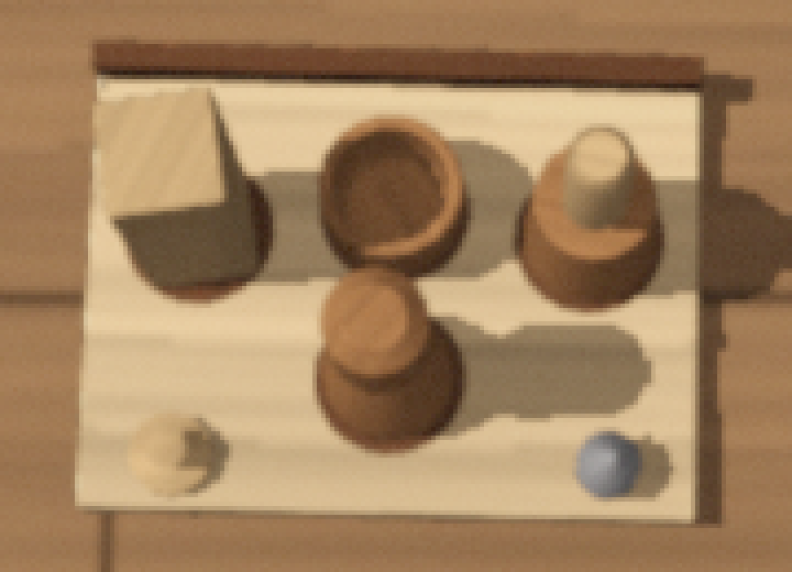

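The billet has its left mark at (600,124) with yaw of about 8°. The mallet is at (597,-37), the mill at (538,45) and the bowl at (608,44). The rack centre comes out consistently at (578,44) with yaw -1.2°. The pad centre is (500,301) with yaw 3.7°, and the turntable is at (453,-308). I'm starting to move now.

Call:
apply_moves([
  [0, 0, -0.01, 0, 0, 7.2],
  [0, 0, -0.01, 0, 0, 7.2],
  [0, 0, -0.01, 0, 0, 7.2],
  [0.026, -0.046, 0, 0, 0, 0],
  [0.026, -0.046, 0, 0, 0, 0],
  [0.026, -0.046, 0, 0, 0, 0],
  [0.026, -0.046, 0, 0, 0, 0],
  [0.026, -0.046, 0, 0, 0, 0],
  [0.026, -0.046, 0, 0, 0, 0],
  [0.026, -0.046, 0, 0, 0, 0],
], fingers=1)

```text
time: 1.35
tcp_pos: [403.3, -234.3, 230.9]
tool_rot: [1.0, -0.0, -0.0, -0.0]
force: [0.8, -0.3, -0.4]
opening: 85.4
finger_force: 0.0
```

Call:
apply_moves([
  [0.0246, -0.045, 0, 0, 0, 0],
  [0.0246, -0.045, 0, 0, 0, 0],
  [0.0246, -0.045, 0, 0, 0, 0],
  [0.0246, -0.045, 0, 0, 0, 0],
  [0.0246, -0.045, 0, 0, 0, 0],
  [0.0246, -0.045, 0, 0, 0, 0],
  [0.0246, -0.045, 0, 0, 0, 0],
  [0.0246, -0.045, 0, 0, 0, 0],
  [0, 0, 0, 0, 0, -4],
  [0, 0, 0, 0, 0, -4],
], fingers=0.6)

```text
time: 2.6
tcp_pos: [599.6, 124.9, 230.1]
tool_rot: [0.997, 0.072, -0.001, 0.0]
force: [-0.2, -0.3, 0.7]
opening: 68.2
finger_force: 0.0
```

Call:
apply_moves([
  [0, 0, 0, 0, 0, 0],
])

```text
time: 2.72
tcp_pos: [599.6, 124.2, 230.6]
tool_rot: [0.998, 0.07, -0.001, 0.0]
force: [0.0, 0.0, 0.5]
opening: 68.7
finger_force: 0.0
```

Call:
apply_moves([
  [0, 0, 0.035, 0, 0, 0],
  [0, 0, 0.035, 0, 0, 0],
  [0, 0, 0.03, 0, 0, 0],
  [0, 0, 0.02, 0, 0, 0],
  [0, 0, 0.01, 0, 0, 0],
  [0, 0, 0, 0, 0, 0],
])

```text
time: 3.48
tcp_pos: [599.6, 123.9, 101.3]
tool_rot: [0.998, 0.069, -0.0, 0.0]
force: [-0.7, 0.3, 0.9]
opening: 68.1
finger_force: 0.0
```

Call:
apply_moves([
  [0, 0, 0, 0, 0, 0],
  [0, 0, 0, 0, 0, 0],
  [0, 0, 0, 0, 0, 0],
  [0, 0, 0, 0, 0, 0],
  [0, 0, 0, 0, 0, 0],
  [0, 0, 0, 0, 0, 0],
], fingers=-1)

```text
time: 4.22
tcp_pos: [600.8, 124.0, 103.5]
tool_rot: [0.998, 0.07, 0.002, -0.0]
force: [-0.1, -1.4, 5.5]
opening: 42.0
finger_force: 61.6
```

Call:
apply_moves([
  [0, 0, -0.01, 0, 0, 0],
  [0, 0, -0.03, 0, 0, 0],
  [0, 0, -0.03, 0, 0, 0],
  [0, 0, -0.01, 0, 0, 0],
  [0.0026, -0.0303, 0, 0, 0, 0],
  [0.0026, -0.0303, 0, 0, 0, 0],
  [0.0026, -0.0303, 0, 0, 0, 0],
  [0.0026, -0.0303, 0, 0, 0, 0],
  [0.0026, -0.0303, 0, 0, 0, 0],
  [0.0026, -0.0303, 0, 0, 0, 0],
])

```text
time: 5.48
tcp_pos: [589.3, 307.1, 179.8]
tool_rot: [0.998, 0.07, -0.001, 0.0]
force: [0.7, -0.5, -1.7]
opening: 41.8
finger_force: 61.1
```

Call:
apply_moves([
  [0, 0, 0.03, 0, 0, 0],
  [0, 0, 0.03, 0, 0, 0],
  [0, 0, 0.015, 0, 0, 0],
  [0, 0, 0.005, 0, 0, 0],
  [0, 0, 0.005, 0, 0, 0],
  [0, 0, 0.003, 0, 0, 0],
  [0, 0, 0, 0, 0, 0],
])

```text
time: 6.35
tcp_pos: [590.1, 306.2, 93.9]
tool_rot: [0.998, 0.07, 0.0, -0.0]
force: [0.1, 1.0, -1.6]
opening: 42.1
finger_force: 61.2
```

Call:
apply_moves([
  [0, 0, 0.002, 0, 0, 0],
  [0, 0, 0, 0, 0, 0],
])

```text
time: 6.6
tcp_pos: [590.0, 306.2, 91.6]
tool_rot: [0.998, 0.07, 0.0, -0.0]
force: [-0.1, 0.2, -1.3]
opening: 42.0
finger_force: 61.2
```

Call:
apply_moves([
  [0, 0, 0.001, 0, 0, 0],
  [0, 0, 0, 0, 0, 0],
])

```text
time: 6.85
tcp_pos: [590.2, 306.3, 91.5]
tool_rot: [0.998, 0.07, 0.001, -0.0]
force: [-0.8, -1.1, 4.4]
opening: 41.8
finger_force: 61.8
```

Call:
apply_moves([
  [0, 0, 0, 0, 0, 0],
  [0, 0, 0, 0, 0, 0],
  [0, 0, 0, 0, 0, 0],
  [0, 0, -0.02, 0, 0, 0],
  [0, 0, -0.04, 0, 0, 0],
  [0, 0, -0.05, 0, 0, 0],
  [0, 0, -0.02, 0, 0, 4],
  [0, 0, 0, 0, 0, 4],
], fingers=0.6)

```text
time: 7.85
tcp_pos: [590.9, 306.7, 225.9]
tool_rot: [1.0, -0.001, 0.003, -0.002]
force: [-0.1, -0.5, -0.1]
opening: 68.2
finger_force: 0.0
```

Call:
apply_moves([
  [-0.0086, 0.0435, 0, 0, 0, 0],
  [-0.0086, 0.0435, 0, 0, 0, 0],
  [-0.0086, 0.0435, 0, 0, 0, 0],
  [-0.0086, 0.0435, 0, 0, 0, 0],
  [-0.0086, 0.0435, 0, 0, 0, 0],
  [-0.0086, 0.0435, 0, 0, 0, 0],
  [0, 0, 0, 0, 0, 0],
  [0, 0, 0, 0, 0, 0],
])

```text
time: 8.85
tcp_pos: [538.5, 45.5, 221.7]
tool_rot: [1.0, -0.0, 0.001, -0.0]
force: [0.1, 0.9, -0.4]
opening: 68.3
finger_force: 0.0
```

Call:
apply_moves([
  [0, 0, 0.035, 0, 0, 0],
  [0, 0, 0.035, 0, 0, 0],
  [0, 0, 0.03, 0, 0, 0],
  [0, 0, 0.014, 0, 0, 0],
  [0, 0, 0.004, 0, 0, 0],
  [0, 0, 0, 0, 0, 0],
])

```text
time: 9.6
tcp_pos: [538.8, 45.6, 103.5]
tool_rot: [1.0, 0.0, 0.001, -0.0]
force: [0.3, -0.9, 0.4]
opening: 68.4
finger_force: 0.0
```

Call:
apply_moves([
  [0, 0, 0, 0, 0, 0],
  [0, 0, 0, 0, 0, 0],
  [0, 0, 0, 0, 0, 0],
  [0, 0, 0, 0, 0, 0],
  [0, 0, 0, 0, 0, 0],
  [0, 0, 0, 0, 0, 0],
], fingers=-1)

```text
time: 10.35
tcp_pos: [539.1, 45.1, 104.1]
tool_rot: [1.0, -0.0, 0.001, 0.0]
force: [-1.0, -1.1, 6.0]
opening: 36.5
finger_force: 59.7
```

Call:
apply_moves([
  [0, 0, -0.01, 0, 0, 0],
  [0, 0, -0.03, 0, 0, 0],
  [0, 0, -0.03, 0, 0, 0],
  [0, 0, -0.01, 0, 0, 0],
  [-0.0055, -0.0365, 0, 0, 0, 0],
  [-0.0055, -0.0365, 0, 0, 0, 0],
  [-0.0055, -0.0365, 0, 0, 0, 0],
  [-0.0055, -0.0365, 0, 0, 0, 0],
  [-0.0055, -0.0365, 0, 0, 0, 0],
  [-0.0055, -0.0365, 0, 0, 0, 0],
])

```text
time: 11.6
tcp_pos: [504.5, 265.2, 180.9]
tool_rot: [1.0, -0.0, -0.001, 0.0]
force: [0.6, -0.3, -1.9]
opening: 36.5
finger_force: 60.5
```

Call:
apply_moves([
  [-0.0055, -0.0365, 0, 0, 0, 0],
  [0, 0, 0.02, 0, 0, 0],
  [0, 0, 0.03, 0, 0, 0],
  [0, 0, 0.025, 0, 0, 0],
  [0, 0, 0.01, 0, 0, 0],
  [0, 0, 0.004, 0, 0, 0],
  [0, 0, 0, 0, 0, 0],
])

```text
time: 12.48
tcp_pos: [500.2, 300.6, 94.0]
tool_rot: [1.0, -0.0, 0.0, -0.0]
force: [1.5, -0.1, -1.7]
opening: 36.3
finger_force: 60.6
```

Call:
apply_moves([
  [0, 0, 0.002, 0, 0, 0],
  [0, 0, 0, 0, 0, 0],
])

```text
time: 12.72
tcp_pos: [500.2, 300.9, 92.3]
tool_rot: [1.0, -0.0, 0.001, -0.0]
force: [-0.8, -0.6, -0.4]
opening: 36.7
finger_force: 60.7
```

Call:
apply_moves([
  [0, 0, 0.001, 0, 0, 0],
  [0, 0, 0, 0, 0, 0],
])

```text
time: 12.98
tcp_pos: [500.6, 300.9, 92.2]
tool_rot: [1.0, -0.0, 0.001, -0.0]
force: [-0.6, -1.0, 6.0]
opening: 36.5
finger_force: 61.4
```

Call:
apply_moves([
  [0, 0, 0, 0, 0, 0],
  [0, 0, 0, 0, 0, 0],
  [0, 0, 0, 0, 0, 0],
  [0, 0, -0.02, 0, 0, 0],
  [0, 0, -0.04, 0, 0, 0],
  [0, 0, -0.05, 0, 0, 0],
  [0, 0, -0.02, 0, 0, 0],
], fingers=0.6)

```text
time: 13.85
tcp_pos: [500.7, 301.3, 226.4]
tool_rot: [1.0, -0.0, 0.003, -0.002]
force: [0.4, 0.1, -0.5]
opening: 68.4
finger_force: 0.0
```

Call:
apply_moves([
  [0.0138, 0.0482, 0, 0, 0, 0],
  [0.0138, 0.0482, 0, 0, 0, 0],
  [0.0138, 0.0482, 0, 0, 0, 0],
  [0.0138, 0.0482, 0, 0, 0, 0],
  [0.0138, 0.0482, 0, 0, 0, 0],
  [0.0138, 0.0482, 0, 0, 0, 0],
  [0.0138, 0.0482, 0, 0, 0, 0],
  [0, 0, 0, 0, 0, 0],
  [0, 0, 0, 0, 0, 0],
])

```text
time: 14.98
tcp_pos: [596.4, -36.4, 221.5]
tool_rot: [1.0, -0.0, 0.001, -0.0]
force: [0.9, -0.8, 0.0]
opening: 68.5
finger_force: 0.0
```

Call:
apply_moves([
  [0, 0, 0.035, 0, 0, 0],
  [0, 0, 0.035, 0, 0, 0],
  [0, 0, 0.03, 0, 0, 0],
  [0, 0, 0.014, 0, 0, 0],
  [0, 0, 0.004, 0, 0, 0],
  [0, 0, 0, 0, 0, 0],
])

```text
time: 15.72
tcp_pos: [596.8, -36.4, 103.7]
tool_rot: [1.0, 0.0, 0.001, 0.0]
force: [0.7, -0.5, 1.2]
opening: 68.5
finger_force: 0.0
```

Call:
apply_moves([
  [0, 0, 0, 0, 0, 0],
  [0, 0, 0, 0, 0, 0],
  [0, 0, 0, 0, 0, 0],
  [0, 0, 0, 0, 0, 0],
  [0, 0, 0, 0, 0, 0],
  [0, 0, 0, 0, 0, 0],
  [0, 0, 0, 0, 0, 0],
], fingers=-1)

```text
time: 16.6
tcp_pos: [596.8, -37.1, 103.5]
tool_rot: [1.0, -0.0, 0.001, 0.0]
force: [0.5, -1.3, 5.9]
opening: 23.4
finger_force: 59.1
```

Call:
apply_moves([
  [0, 0, -0.01, 0, 0, 0],
  [0, 0, -0.03, 0, 0, 0],
  [0, 0, -0.03, 0, 0, 0],
  [0, 0, -0.01, 0, 0, 0],
  [-0.0186, -0.0332, 0, 0, 0, 0],
  [-0.0186, -0.0332, 0, 0, 0, 0],
  [-0.0186, -0.0332, 0, 0, 0, 0],
  [-0.0186, -0.0332, 0, 0, 0, 0],
  [-0.0186, -0.0332, 0, 0, 0, 0],
  [-0.0186, -0.0332, 0, 0, 0, 0],
])

```text
time: 17.85
tcp_pos: [483.4, 163.5, 180.8]
tool_rot: [1.0, -0.0, -0.001, 0.0]
force: [-0.0, -0.1, -2.5]
opening: 23.4
finger_force: 59.3
```

Call:
apply_moves([
  [-0.0186, -0.0332, 0, 0, 0, 0],
  [-0.0186, -0.0332, 0, 0, 0, 0],
  [-0.0186, -0.0332, 0, 0, 0, 0],
  [-0.0186, -0.0332, 0, 0, 0, 0],
  [0, 0, 0.02, 0, 0, 0],
  [0, 0, 0.03, 0, 0, 0],
  [0, 0, 0.025, 0, 0, 0],
  [0, 0, 0.01, 0, 0, 0],
  [0, 0, 0.004, 0, 0, 0],
  [0, 0, 0, 0, 0, 0],
])

```text
time: 19.1
tcp_pos: [410.7, 295.2, 93.8]
tool_rot: [1.0, -0.0, 0.0, -0.0]
force: [-0.6, -0.6, -3.5]
opening: 23.5
finger_force: 59.5
```

Call:
apply_moves([
  [0, 0, 0.002, 0, 0, 0],
  [0, 0, 0, 0, 0, 0],
])

```text
time: 19.35
tcp_pos: [410.6, 295.5, 92.0]
tool_rot: [1.0, -0.0, 0.0, -0.0]
force: [-0.4, 0.5, -2.8]
opening: 23.2
finger_force: 59.5
```

Call:
apply_moves([
  [0, 0, 0.001, 0, 0, 0],
  [0, 0, 0.0005, 0, 0, 0],
  [0, 0, 0, 0, 0, 0],
])

```text
time: 19.73
tcp_pos: [411.1, 295.6, 91.5]
tool_rot: [1.0, -0.0, 0.001, -0.0]
force: [-0.5, -1.3, 5.7]
opening: 23.3
finger_force: 60.3
```

Call:
apply_moves([
  [0, 0, 0, 0, 0, 0],
  [0, 0, 0, 0, 0, 0],
  [0, 0, 0, 0, 0, 0],
  [0, 0, -0.02, 0, 0, 0],
  [0, 0, -0.04, 0, 0, 0],
  [0, 0, -0.05, 0, 0, 0],
  [0, 0, -0.02, 0, 0, 0],
], fingers=0.6)

```text
time: 20.6
tcp_pos: [411.3, 295.9, 225.5]
tool_rot: [1.0, -0.0, 0.003, -0.002]
force: [0.1, 0.3, -0.1]
opening: 68.4
finger_force: 0.0
```

Call:
apply_moves([
  [0.0282, 0.036, 0, 0, 0, 0],
  [0.0282, 0.036, 0, 0, 0, 0],
  [0.0282, 0.036, 0, 0, 0, 0],
  [0.0282, 0.036, 0, 0, 0, 0],
  [0.0282, 0.036, 0, 0, 0, 0],
  [0.0282, 0.036, 0, 0, 0, 0],
  [0.0282, 0.036, 0, 0, 0, 0],
  [0, 0, 0, 0, 0, 0],
  [0, 0, 0, 0, 0, 0],
], fingers=0.95)

```text
time: 21.72
tcp_pos: [607.6, 43.7, 220.8]
tool_rot: [1.0, -0.0, 0.0, -0.0]
force: [-0.0, 0.5, 0.0]
opening: 83.3
finger_force: 0.0
```

Run:
```python
from rig import *
from h import *
print(sense()["tcp_pos"].round(1))
c=read_camera("wrist");np.savez("wrist1.npz",**c);cv2.imwrite("pics/w1.png",c["image"])
c=read_camera("top");cv2.imwrite("pics/t1.png",c["image"]);W=cloud(c)
def blob(n,x,y,r,z0,z1):
    S=W.reshape(-1,3);S=S[(S[:,2]>z0)&(S[:,2]<z1)&(np.hypot(S[:,0]-x,S[:,1]-y)<r)]
    if len(S)<5: print(n,len(S));return
    (a,b),R=cv2.minEnclosingCircle(S[:,:2].astype(np.float32));print(n,len(S),S.mean(0).round(1),'circ',round(a,1),round(b,1),round(R,1))
blob('billet',590,306,45,120,150);blob('mill',500,301,40,120,150);blob('mallet',410.6,295,40,125,155);blob('bowl',608,44,45,58,70)
K=c["intrinsics"];
blob('ringtop',453,-308,43,47.5,56)
```

```text
[607.6  43.7 220.8]
billet 817 [589.3 304.1 131. ] circ 590.1 305.3 30.1
mill 525 [499.2 298.1 133.4] circ 500.2 300.0 20.2
mallet 249 [410.6 294.  138.4] circ 411.2 296.4 13.3
bowl 333 [608.   43.5  63. ] circ 608.8 43.5 29.3
ringtop 368 [ 452.3 -308.2   49.8] circ 453.6 -305.4 39.9
```

View pics/t1.png

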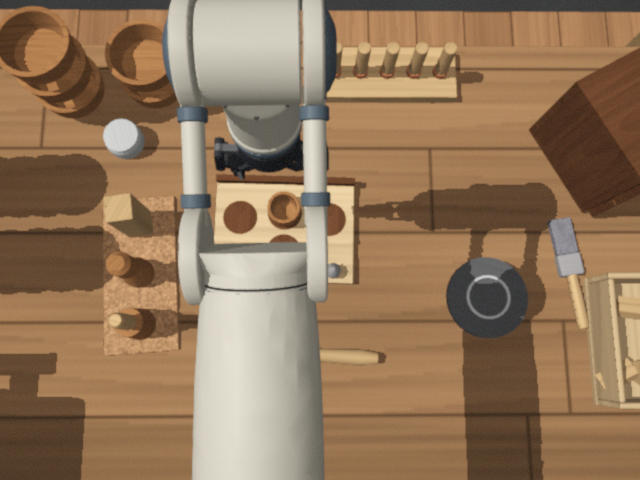

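View pics/w1.png

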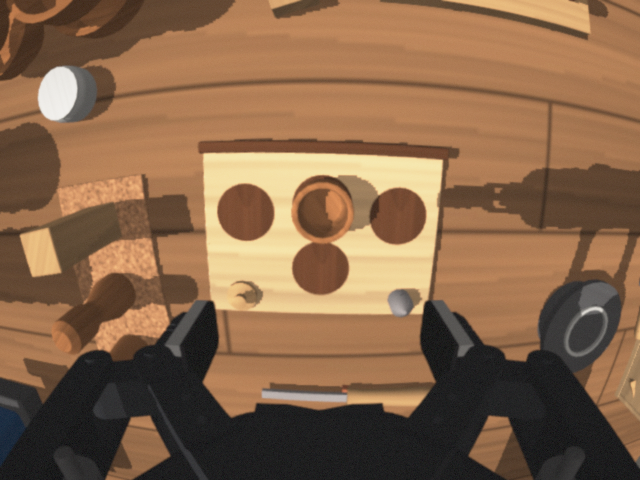

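Run:
```python
from h import *
c=np.load("wrist1.npz");K=c["intrinsics"];T=c["T_tool_cam"];t0=np.load("top0.npz")
def w(u,v,h,p=np.array([607.6,43.7,220.8])):
    d=np.array([u-K[0,2],v-K[1,2]]);r=np.hypot(*d);th=r/K[0,0];n=np.r_[d/r*np.sin(th),np.cos(th)]
    F=np.diag([1,-1,-1.]);o=p+F@T[:3,3];n=F@T[:3,:3]@n;return (o+n*(h-o[2])/n[2])[:2].round(1)
def cen(img,box):
    x0,x1,y0,y1=box;g=cv2.cvtColor(img[y0:y1,x0:x1],6);m=(g<85).astype(np.uint8)
    n,l,s,ce=cv2.connectedComponentsWithStats(m);i=1+s[1:,4].argmax();return ce[i]+[x0,y0],s[i]
for n,b in dict(left=(212,280,178,246),right=(364,434,182,250),front=(286,356,244,300)).items():
    p,s=cen(c["image"],b);print(n,p.round(1),s,w(*p,18))
print('bowl rim',w(323,212,63))
t=cv2.imread("pics/t1.png")
for n,b in dict(left=(220,262,198,236)).items():
    p,s=cen(t,b);print('top',n,p.round(1),s,ray(t0,*p,18))
print('ring',ray(t0,488,296.5,50))
```

```text
left [265.6 212.7] [ 49  14  11  42 306] [601.9  98.6]
right [417.6 216.9] [ 47  14  14  42 325] [597.9 -61.1]
front [340.1 268.9] [ 49   5  12  40 307] [540.   20.4]
bowl rim [611.8  39.6]
top left [251.5 217.4] [ 28   8   8  24 113] [600.8 102.4]
ring [ 453.4 -307.9]
```

Call:
apply_moves([
  [0.001, 0, 0.04, 0, 0, 0],
  [0, 0, 0.04, 0, 0, 0],
  [0, 0, 0.04, 0, 0, 0],
  [0, 0, 0.04, 0, 0, 0],
  [0, 0, 0.02, 0, 0, 0],
  [0, 0, 0.01, 0, 0, 0],
  [0, 0, 0, 0, 0, 0],
])

```text
time: 22.7
tcp_pos: [609.0, 43.6, 30.6]
tool_rot: [1.0, 0.0, 0.0, -0.0]
force: [0.6, -0.0, 0.6]
opening: 83.3
finger_force: 0.0
```

Call:
apply_moves([
  [0, 0, 0, 0, 0, 0],
  [0, 0, 0, 0, 0, 0],
  [0, 0, 0, 0, 0, 0],
  [0, 0, 0, 0, 0, 0],
  [0, 0, 0, 0, 0, 0],
  [0, 0, 0, 0, 0, 0],
], fingers=-1)

```text
time: 23.45
tcp_pos: [610.6, 45.0, 33.1]
tool_rot: [1.0, 0.0, 0.003, -0.001]
force: [0.1, 5.8, 7.7]
opening: 0.2
finger_force: 3.8
```

Run:
```python
from rig import *
from h import *
c=read_camera("wrist");a=c["image"][130:400,180:500]
c=read_camera("scene");b=c["image"][160:300,240:420]
cv2.imwrite("pics/w2.png",cv2.resize(np.vstack([cv2.resize(a,(480,300)),cv2.resize(b,(480,300),interpolation=3)]),None,fx=1,fy=1))
```

```text
(no output)
```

View pics/w2.png

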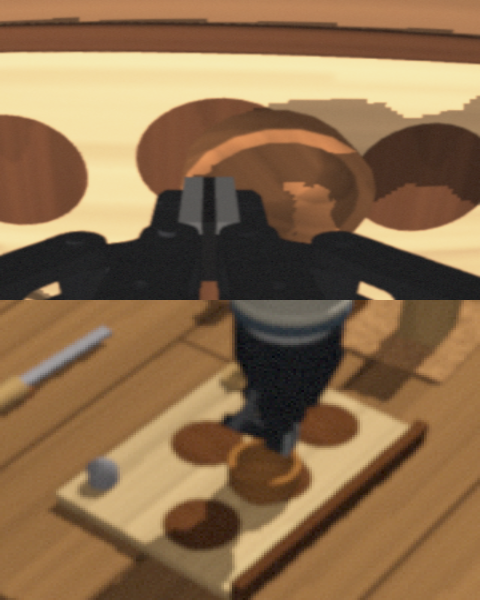

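The bowl has shifted toward -y and the fingers closed on nothing. I'll measure the bowl through the wrist range and take a larger look before touching anything.

Run:
```python
from rig import *
from h import *
s=sense();p=s["tcp_pos"];print(p.round(1),s["force"].round(1),s["opening"])
c=read_camera("wrist");K=c["intrinsics"];T=c["T_tool_cam"];z=c["range_z"]
v,u=np.mgrid[:480,:640];dx=u-K[0,2];dy=v-K[1,2];r=np.hypot(dx,dy)+1e-9;th=r/K[0,0]
P=np.stack([dx/r*np.tan(th),dy/r*np.tan(th),np.ones_like(th)],-1)*z[...,None]
Q=P@T[:3,:3].T+T[:3,3];W=p+Q*[1,-1,-1]
S=W[(z>0)];B=S[(S[:,2]>50)&(S[:,2]<72)&(S[:,0]>570)&(S[:,0]<650)&(abs(S[:,1]-20)<70)]
print(T.round(2).tolist(),len(B));
for y in range(-50,80,10):
  for_=B[(B[:,1]>=y)&(B[:,1]<y+10)]
  if len(for_):print(y,len(for_),for_.min(0).round(),for_.max(0).round())
np.save("W.npy",W);cv2.imwrite("pics/w3.png",cv2.resize(c["image"][170:370,200:460],None,fx=3,fy=3,interpolation=2))
```

```text
[610.6  45.   33.1] [-0.1  4.9  7.1] -0.06320604942155109
[[0.0, -0.96, -0.28, 72.96], [1.0, 0.0, 0.0, 0.44], [0.0, -0.28, 0.96, -172.46], [0.0, 0.0, 0.0, 1.0]] 4455
-10 353 [597.  -4.  61.] [626.  -0.  65.]
0 1327 [593.   0.  50.] [636.  10.  65.]
10 731 [589.  10.  50.] [640.  20.  64.]
20 538 [588.  20.  50.] [641.  30.  64.]
30 634 [618.  30.  50.] [640.  40.  72.]
40 762 [621.  40.  50.] [636.  50.  72.]
50 110 [614.  50.  50.] [625.  57.  72.]
```

View pics/w3.png

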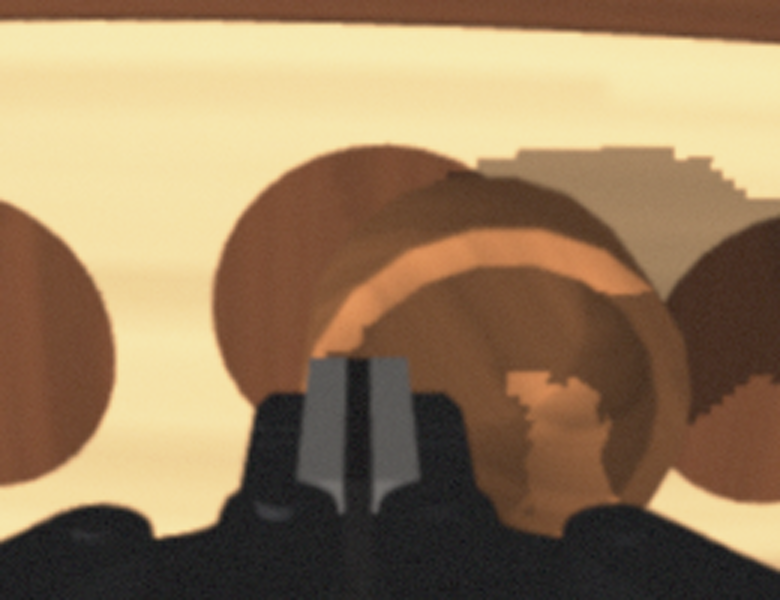

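Run:
```python
import numpy as np
W=np.load("W.npy")
for cy in (300,330,352,365,400,440):
    print(cy,[tuple(W[170+cy//3,200+cx//3].round().astype(int)) for cx in (260,310,330,358,390,410,440,470,520)])
```

```text
300 [(np.int64(613), np.int64(62), np.int64(19)), (np.int64(613), np.int64(53), np.int64(18)), (np.int64(626), np.int64(48), np.int64(54)), (np.int64(630), np.int64(45), np.int64(63)), (np.int64(630), np.int64(40), np.int64(63)), (np.int64(616), np.int64(36), np.int64(26)), (np.int64(616), np.int64(31), np.int64(26)), (np.int64(616), np.int64(25), np.int64(26)), (np.int64(616), np.int64(16), np.int64(26))]
330 [(np.int64(607), np.int64(63), np.int64(18)), (np.int64(618), np.int64(52), np.int64(46)), (np.int64(625), np.int64(48), np.int64(62)), (np.int64(625), np.int64(44), np.int64(63)), (np.int64(610), np.int64(39), np.int64(26)), (np.int64(610), np.int64(36), np.int64(26)), (np.int64(610), np.int64(30), np.int64(25)), (np.int64(610), np.int64(25), np.int64(26)), (np.int64(610), np.int64(16), np.int64(26))]
352 [(np.int64(603), np.int64(63), np.int64(18)), (np.int64(621), np.int64(51), np.int64(61)), (np.int64(622), np.int64(48), np.int64(62)), (np.int64(607), np.int64(44), np.int64(29)), (np.int64(606), np.int64(39), np.int64(26)), (np.int64(606), np.int64(36), np.int64(26)), (np.i
[... 659 characters left out ...]
(48), np.int64(80)), (np.int64(623), np.int64(45), np.int64(81)), (np.int64(624), np.int64(40), np.int64(82)), (np.int64(623), np.int64(38), np.int64(80)), (np.int64(619), np.int64(34), np.int64(73)), (np.int64(597), np.int64(25), np.int64(26)), (np.int64(597), np.int64(16), np.int64(27))]
440 [(np.int64(619), np.int64(57), np.int64(83)), (np.int64(623), np.int64(50), np.int64(91)), (np.int64(623), np.int64(48), np.int64(91)), (np.int64(623), np.int64(45), np.int64(92)), (np.int64(623), np.int64(41), np.int64(91)), (np.int64(623), np.int64(39), np.int64(91)), (np.int64(619), np.int64(34), np.int64(82)), (np.int64(591), np.int64(25), np.int64(30)), (np.int64(592), np.int64(16), np.int64(32))]
```

The bowl is upright: its rim is level at z≈63, its floor is at 26, and its centre is near (614,27). The shut fingers are inside it, against its left wall. I'll ease off the wall and retreat straight up.

Call:
apply_moves([
  [0, 0.003, -0.002, 0, 0, 0],
  [0, 0.003, -0.002, 0, 0, 0],
  [0, 0, -0.01, 0, 0, 0],
  [0, 0, -0.02, 0, 0, 0],
  [0, 0, -0.04, 0, 0, 0],
  [0, 0, -0.05, 0, 0, 0],
  [0, 0, -0.05, 0, 0, 0],
  [0, 0, -0.02, 0, 0, 0],
  [0, 0, 0, 0, 0, 0],
])

```text
time: 24.72
tcp_pos: [609.7, 37.3, 227.9]
tool_rot: [1.0, -0.0, 0.003, -0.0]
force: [-0.3, 0.0, -1.4]
opening: -0.2
finger_force: 0.0
```

```bash
cat >> h.py <<'E'
def wcloud(c,s):
    from scipy.spatial.transform import Rotation as R
    K=c["intrinsics"];T=c["T_tool_cam"];z=c["range_z"]
    v,u=np.mgrid[:480,:640];dx=u-K[0,2];dy=v-K[1,2];r=np.hypot(dx,dy)+1e-9;th=r/K[0,0]
    P=np.stack([dx/r*np.tan(th),dy/r*np.tan(th),np.ones_like(th)],-1)*z[...,None]
    Q=P@T[:3,:3].T+T[:3,3];W=s["tcp_pos"]+Q@R.from_quat(s["tool_rot"]).as_matrix().T;W[z==0]=np.nan;return W
def blob(W,n,x,y,r,z0,z1):
    S=W.reshape(-1,3);S=S[(S[:,2]>z0)&(S[:,2]<z1)&(np.hypot(S[:,0]-x,S[:,1]-y)<r)]
    if len(S)<5: print(n,len(S));return
    (a,b),R=cv2.minEnclosingCircle(S[:,:2].astype(np.float32));print(n,len(S),'mean',S.mean(0).round(1),'circ',round(a,1),round(b,1),round(R,1),'z',S[:,2].min().round(1),S[:,2].max().round(1))
E
python3 - <<'E'
from rig import *
from h import *
s=sense();print(s["tcp_pos"].round(1),s["opening"],s["force"].round(1))
c=read_camera("wrist");W=wcloud(c,s);blob(W,'wrist bowl',612,30,45,58,70);cv2.imwrite("pics/w4.png",c["image"])
c=read_camera("top");blob(cloud(c),'top bowl',612,30,45,58,70)
E
```

```text
[609.7  37.3 227.9] -0.153887475259638 [-0.3  0.  -1.4]
wrist bowl 1129 mean [612.2  24.3  62.4] circ 611.8 24.1 28.9 z 58.0 64.9
top bowl 332 mean [608.7  28.   62.9] circ 609.2 27.0 29.1 z 58.0 68.1
```

View pics/w4.png

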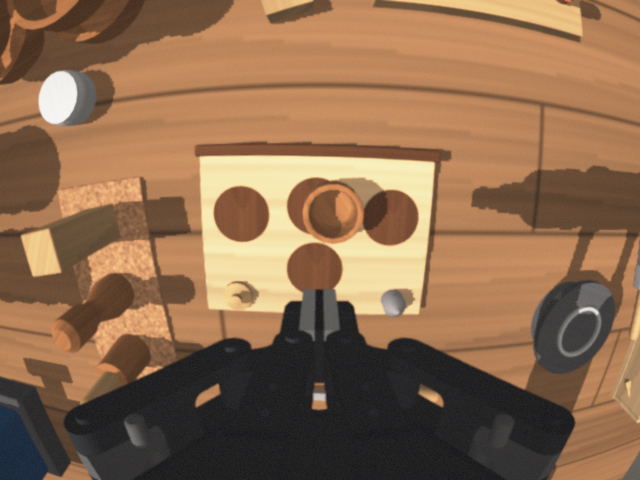

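The bowl is upright at (609,27) by the top camera. That camera agrees with the known gripped y positions; the wrist is biased about (3,-3). I'll regrasp and close stepwise while watching.

Call:
apply_moves([
  [0, 0.0103, 0, 0, 0, 0],
  [0, 0, 0, 0, 0, 0],
  [0, 0, 0, 0, 0, 0],
  [0, 0, 0.045, 0, 0, 0],
  [0, 0, 0.045, 0, 0, 0],
  [0, 0, 0.045, 0, 0, 0],
  [0, 0, 0.035, 0, 0, 0],
  [0, 0, 0.02, 0, 0, 0],
  [0, 0, 0.006, 0, 0, 0],
  [0, 0, 0, 0, 0, 0],
], fingers=0.95)

```text
time: 26.08
tcp_pos: [609.3, 27.0, 28.9]
tool_rot: [1.0, -0.0, 0.001, -0.0]
force: [0.4, 0.3, 0.5]
opening: 83.3
finger_force: 0.0
```

Call:
apply_moves([
  [0, 0, 0, 0, 0, 0],
  [0, 0, 0, 0, 0, 0],
  [0, 0, 0, 0, 0, 0],
], fingers=0.55)

```text
time: 26.45
tcp_pos: [609.1, 27.0, 28.6]
tool_rot: [1.0, -0.0, 0.001, 0.0]
force: [-0.6, -0.2, -0.4]
opening: 66.1
finger_force: 0.0
```

Call:
apply_moves([
  [0, 0, 0, 0, 0, 0],
  [0, 0, 0, 0, 0, 0],
  [0, 0, 0, 0, 0, 0],
], fingers=0.42)

```text
time: 26.82
tcp_pos: [608.7, 27.0, 27.9]
tool_rot: [1.0, -0.0, -0.0, -0.0]
force: [-0.3, -0.3, 0.5]
opening: 60.6
finger_force: 0.2
```

Call:
apply_moves([
  [0, 0, -0.004, 0, 0, 0],
  [0, 0, 0, 0, 0, 0],
])

```text
time: 27.08
tcp_pos: [609.1, 27.0, 32.5]
tool_rot: [1.0, -0.0, 0.0, -0.0]
force: [0.1, 1.0, 0.7]
opening: 60.6
finger_force: 0.0
```

Call:
apply_moves([
  [0, 0, 0, 0, 0, 0],
  [0, 0, 0, 0, 0, 0],
  [0, 0, 0, 0, 0, 0],
], fingers=0.34)

```text
time: 27.45
tcp_pos: [608.7, 27.0, 31.8]
tool_rot: [1.0, -0.0, -0.0, -0.0]
force: [0.1, 0.8, 0.5]
opening: 57.1
finger_force: 0.0
```

Run:
```python
from rig import *
from h import *
s=sense();print(s["tcp_pos"].round(1),s["opening"],s["force"].round(1))
c=read_camera("wrist");W=wcloud(c,s);blob(W,'wrist bowl',612,26,45,58,66);cv2.imwrite("pics/w5.png",cv2.resize(c["image"][150:390,160:480],None,fx=2.4,fy=2.4))
```

```text
[608.7  27.   31.8] 57.06359259662168 [0.1 0.8 0.5]
wrist bowl 5244 mean [613.6  24.5  62.3] circ 611.5 25.7 30.5 z 58.0 66.0
```

View pics/w5.png

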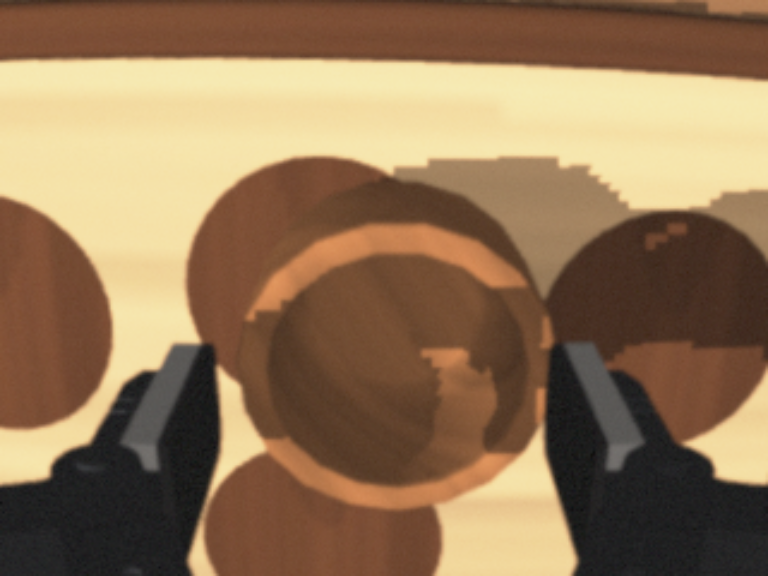

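Run:
```python
from rig import *
from h import *
s=sense();W=wcloud(read_camera("wrist"),s)
for x,y in [(192,350),(180,350),(170,370),(150,410),(570,348),(580,370),(600,410),(210,400),(255,340),(540,340),(390,235),(390,495)]:
    print(x,y,W[150+int(y/2.4),160+int(x/2.4)].round(1))
```

```text
192 350 [621.1  57.7  72.5]
180 350 [620.9  59.9  72.1]
170 370 [621.6  59.7  81.8]
150 410 [621.3  59.8  94. ]
570 348 [620.8  -4.4  71.9]
580 370 [621.   -4.2  80.5]
600 410 [621.4  -4.6  94. ]
210 400 [613.   55.1  74.8]
255 340 [619.   48.6  63.4]
540 340 [618.6  -1.2  62.8]
390 235 [638.   25.3  62.8]
390 495 [586.6  25.2  63.1]
```

The range shows the fingertips at z≈71 with TCP at z≈32, so the tips sit about 38 mm higher than the stated TCP. The first close was above the rim. I'll reopen and go lower, checking on the way.

Call:
apply_moves([
  [0, 0, 0, 0, 0, 0],
  [0, 0, 0, 0, 0, 0],
  [0, 0, 0, 0, 0, 0],
  [0, 0, 0.01, 0, 0, 0],
  [0, 0, 0.01, 0, 0, 0],
  [0, 0, 0, 0, 0, 0],
], fingers=0.95)

```text
time: 28.3
tcp_pos: [607.5, 27.0, 9.8]
tool_rot: [1.0, -0.0, -0.002, -0.0]
force: [0.2, -0.3, -0.7]
opening: 83.1
finger_force: 0.0
```

Run:
```python
from rig import *
from h import *
s=sense();print(s["tcp_pos"].round(1),s["opening"],s["force"].round(1))
c=read_camera("wrist");W=wcloud(c,s);np.save("W.npy",W);cv2.imwrite("pics/w6.png",cv2.resize(c["image"][150:390,160:480],None,fx=2.4,fy=2.4))
S=W.reshape(-1,3)
for a,b in((58,80),(-30,-4)):
    F=S[(S[:,1]>a)&(S[:,1]<b)&(S[:,2]>24)&(S[:,0]>595)&(S[:,0]<640)];print(len(F),np.percentile(F[:,2],[0,1,5,20]).round(1),F.min(0).round(1))
```

```text
[607.5  27.    9.8] 83.11268632433259 [ 0.2 -0.3 -0.7]
7189 [51.1 54.4 59.8 74.4] [596.4  58.   51.1]
8821 [51.2 54.8 61.  76.8] [596.7 -30.   51.2]
```

View pics/w6.png

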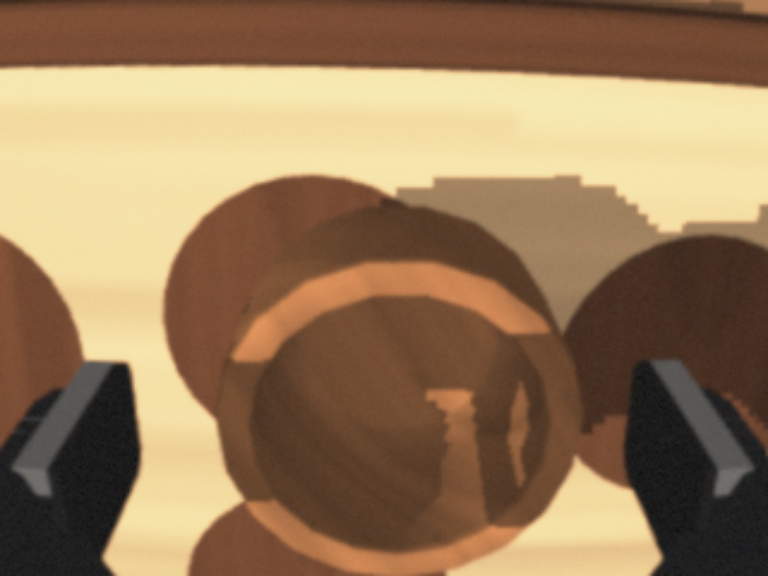

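Call:
apply_moves([
  [0, 0, 0.006, 0, 0, 0],
  [0, 0, 0.004, 0, 0, 0],
  [0, 0, 0, 0, 0, 0],
])

```text
time: 28.72
tcp_pos: [608.4, 27.0, 1.3]
tool_rot: [1.0, -0.0, -0.0, -0.0]
force: [-0.3, -0.3, 1.1]
opening: 83.2
finger_force: 0.0
```

Call:
apply_moves([
  [0, 0, 0, 0, 0, 0],
  [0, 0, 0, 0, 0, 0],
  [0, 0, 0, 0, 0, 0],
], fingers=0.5)

```text
time: 29.1
tcp_pos: [608.8, 27.0, 2.1]
tool_rot: [1.0, -0.0, 0.0, 0.0]
force: [-0.1, -0.5, -0.2]
opening: 63.9
finger_force: 0.0
```

Call:
apply_moves([
  [0, 0, 0, 0, 0, 0],
  [0, 0, 0, 0, 0, 0],
  [0, 0, 0, 0, 0, 0],
], fingers=0.2)

```text
time: 29.48
tcp_pos: [609.1, 27.0, 2.5]
tool_rot: [1.0, -0.0, 0.001, 0.0]
force: [1.0, -1.4, 3.6]
opening: 55.7
finger_force: 65.0
```

Call:
apply_moves([
  [0, 0, -0.01, 0, 0, 0],
  [0, 0, -0.03, 0, 0, 0],
  [0, 0, -0.03, 0, 0, 0],
  [0, 0, -0.01, 0, 0, 0],
  [-0.0173, 0.0372, 0, 0, 0, 0],
  [-0.0173, 0.0372, 0, 0, 0, 0],
  [-0.0173, 0.0372, 0, 0, 0, 0],
  [-0.0173, 0.0372, 0, 0, 0, 0],
  [-0.0173, 0.0372, 0, 0, 0, 0],
  [-0.0173, 0.0372, 0, 0, 0, 0],
])

```text
time: 30.72
tcp_pos: [503.7, -197.0, 80.7]
tool_rot: [1.0, -0.0, -0.001, -0.0]
force: [-0.0, 0.4, -0.2]
opening: 55.5
finger_force: 64.7
```

Call:
apply_moves([
  [-0.0173, 0.0372, 0, 0, 0, 0],
  [-0.0173, 0.0372, 0, 0, 0, 0],
  [-0.0173, 0.0372, 0, 0, 0, 0],
  [0, 0, 0, 0, 0, 0],
  [0, 0, 0, 0, 0, 0],
])

```text
time: 31.35
tcp_pos: [452.8, -307.2, 81.1]
tool_rot: [1.0, -0.0, -0.0, -0.001]
force: [0.4, 0.1, -0.8]
opening: 54.8
finger_force: 64.7
```

Run:
```python
from rig import *
from h import *
s=sense();print(s["tcp_pos"].round(1),s["tool_rot"].round(3),s["opening"],s["force"].round(1))
c=read_camera("wrist");W=wcloud(c,s);cv2.imwrite("pics/w7.png",cv2.resize(c["image"][150:390,160:480],None,fx=2.4,fy=2.4))
x,y=s["tcp_pos"][:2];S=W.reshape(-1,3);F=S[(abs(S[:,1]-y)<24)&(abs(S[:,0]-x)<45)&(S[:,2]>85)&(S[:,2]<160)];print(np.percentile(F[:,2],[1,10,50,90,99]).round(1))
blob(W,'disc',453,-308,75,40,47);blob(W,'bowl rim',x,y,33,135,150)
```

```text
[ 452.8 -307.2   81.1] [ 1.    -0.    -0.    -0.001] 54.84659604610868 [ 0.4  0.1 -0.8]
[103.7 104.7 127.2 141.5 142.4]
disc 23088 mean [ 480.3 -312.3   44. ] circ 455.0 -311.6 70.3 z 40.6 47.0
bowl rim 9143 mean [ 457.8 -307.6  140.8] circ 456.9 -307.2 31.7 z 135.0 150.0
```

View pics/w7.png

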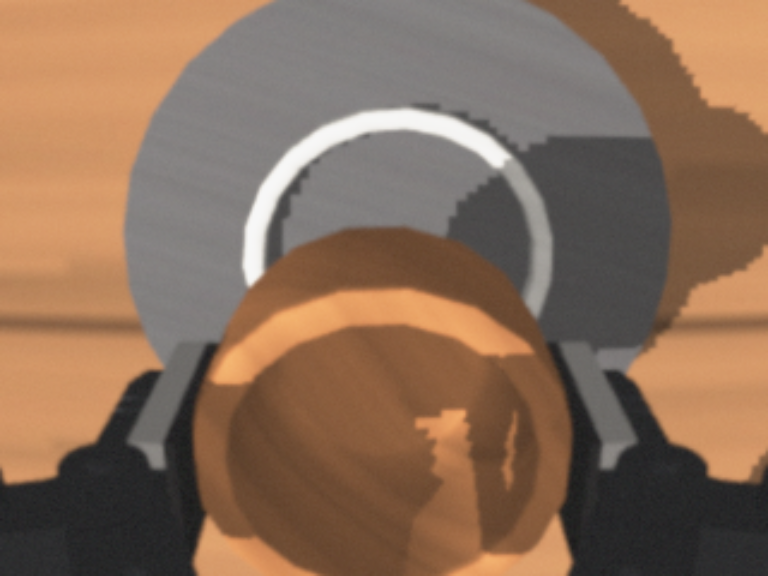

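The bowl is held level over the ring, with its rim at 141.5, so its base is at 96.5. Lowering.

Call:
apply_moves([
  [0, 0.0005, 0.015, 0, 0, 0],
  [0, 0, 0.02, 0, 0, 0],
  [0, 0, 0.01, 0, 0, 0],
  [0, 0, 0.005, 0, 0, 0],
  [0, 0, 0, 0, 0, 0],
])

```text
time: 32.02
tcp_pos: [452.8, -308.1, 31.5]
tool_rot: [1.0, -0.0, -0.0, -0.0]
force: [-0.0, -0.2, -0.8]
opening: 55.6
finger_force: 64.7
```

Call:
apply_moves([
  [0, 0, 0.001, 0, 0, 0],
  [0, 0, 0, 0, 0, 0],
])

```text
time: 32.28
tcp_pos: [453.2, -308.5, 31.5]
tool_rot: [1.0, -0.0, 0.0, 0.0]
force: [-0.2, 0.1, -1.3]
opening: 55.9
finger_force: 64.7
```

Call:
apply_moves([
  [0, 0, 0.001, 0, 0, 0],
  [0, 0, 0, 0, 0, 0],
])

```text
time: 32.52
tcp_pos: [453.0, -308.3, 29.9]
tool_rot: [1.0, -0.0, 0.0, 0.0]
force: [0.4, -0.3, -1.4]
opening: 55.7
finger_force: 64.7
```

Call:
apply_moves([
  [0, 0, 0.001, 0, 0, 0],
  [0, 0, 0, 0, 0, 0],
])

```text
time: 32.78
tcp_pos: [452.9, -308.2, 28.7]
tool_rot: [1.0, -0.0, -0.0, -0.0]
force: [0.8, -1.0, -0.3]
opening: 55.9
finger_force: 64.7
```

Call:
apply_moves([
  [0, 0, 0.001, 0, 0, 0],
  [0, 0, 0, 0, 0, 0],
])

```text
time: 33.02
tcp_pos: [453.0, -308.3, 28.4]
tool_rot: [1.0, -0.0, 0.0, 0.0]
force: [-1.7, 1.6, 3.8]
opening: 55.8
finger_force: 65.1
```

Call:
apply_moves([
  [0, 0, 0, 0, 0, 0],
  [0, 0, 0, 0, 0, 0],
  [0, 0, 0, 0, 0, 0],
  [0, 0, -0.02, 0, 0, 0],
  [0, 0, -0.04, 0, 0, 0],
  [0, 0, -0.05, 0, 0, 0],
  [0, 0, -0.05, 0, 0, 0],
  [-0.004, -0.05, 0, 0, 0, 0],
  [-0.004, -0.055, 0, 0, 0, 0],
  [-0.004, -0.055, 0, 0, 0, 0],
], fingers=0.8)

```text
time: 34.28
tcp_pos: [440.8, -146.9, 189.8]
tool_rot: [1.0, -0.001, 0.001, 0.0]
force: [1.0, 0.3, 0.9]
opening: 76.8
finger_force: 0.0
```

Run:
```python
from rig import *
from h import *
c=read_camera("top");W=cloud(c);blob(W,'bowl rim',453,-308,40,80,100);blob(W,'disc',453,-308,75,40,47)
```

```text
bowl rim 0
disc 856 mean [ 407.2 -288.5   43.8] circ 416.3 -290.6 46.7 z 40.0 46.9
```

Call:
apply_moves([
  [-0.004, -0.055, 0, 0, 0, 0],
  [-0.004, -0.055, 0, 0, 0, 0],
  [-0.004, -0.055, 0, 0, 0, 0],
  [-0.004, -0.055, 0, 0, 0, 0],
  [-0.004, -0.055, 0, 0, 0, 0],
  [-0.004, -0.055, 0, 0, 0, 0],
  [-0.003, -0.055, 0, 0, 0, 0],
  [-0.003, -0.055, 0, 0, 0, 0],
  [0, 0, 0, 0, 0, 0],
  [0, 0, 0, 0, 0, 0],
], fingers=0.6)

```text
time: 35.58
tcp_pos: [411.2, 291.7, 188.9]
tool_rot: [1.0, 0.0, 0.0, -0.0]
force: [0.2, 0.0, 0.8]
opening: 68.4
finger_force: 0.0
```

Run:
```python
from rig import *
from h import *
c=read_camera("top");W=cloud(c);blob(W,'bowl rim',453,-308,40,80,100);blob(W,'disc',453,-308,75,40,47)
K=c["image"]
t=K[170:300,195:375];cv2.imwrite("pics/c8.png",cv2.resize(t,None,fx=4.4,fy=4.4,interpolation=2))
for n,u0,u1,v0,v1,sg in(('left',218,262,195,240,0),('right',310,353,197,242,0),('front',262,305,228,268,0)):
    p=K[v0:v1,u0:u1].astype(int);m=((p[...,2]<130)).astype(np.uint8)
    k,l,s,ce=cv2.connectedComponentsWithStats(m)
    if k>1:
        i=1+s[1:,4].argmax();x,y,w,h,a=s[i];print(n,(u0+x,v0+y,w,h,a),ray(c,u0+x+w/2-.5,v0+y+h/2-.5,18))
```

```text
bowl rim 432 mean [ 452.6 -304.2   87.6] circ 453.8 -304.5 29.7 z 80.0 93.7
disc 3555 mean [ 451.3 -306.3   43.8] circ 453.1 -307.6 70.6 z 40.0 47.0
left (np.int32(224), np.int32(202), np.int32(32), np.int32(31), np.int32(758)) [601.6 124. ]
right (np.int32(313), np.int32(204), np.int32(32), np.int32(31), np.int32(765)) [597.5 -36.6]
front (np.int32(267), np.int32(235), np.int32(33), np.int32(32), np.int32(787)) [540.   45.2]
```

View pics/c8.png

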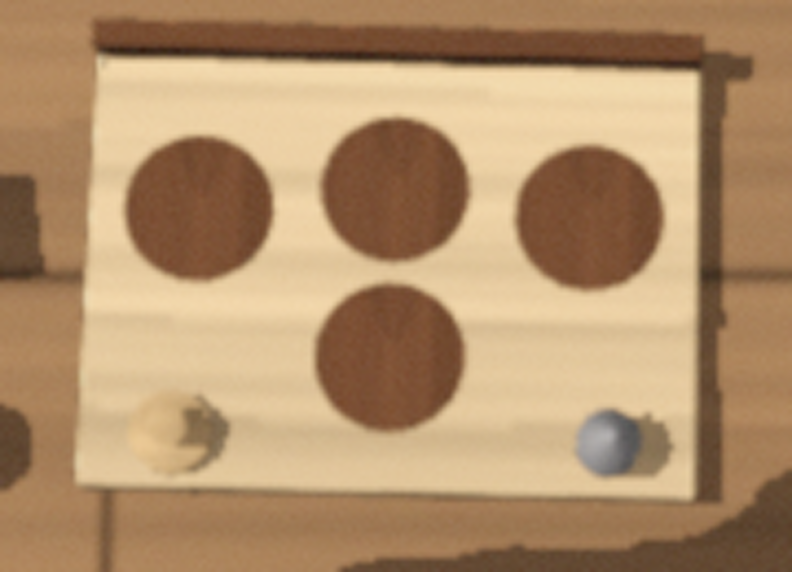

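Run:
```python
from rig import *
from h import *
c=read_camera("top");W=cloud(c);S=W.reshape(-1,3);d=np.hypot(S[:,0]-453.5,S[:,1]+305.5)
F=S[(d<33)&(S[:,2]>84)];A=np.c_[F[:,:2]-[453,-306],np.ones(len(F))];k=np.linalg.lstsq(A,F[:,2],rcond=None)[0];print(len(F),k,np.percentile(F[:,2],[5,50,95]))
for a in range(-180,180,45):
    m=F[abs((np.degrees(np.arctan2(F[:,1]+305,F[:,0]-453.5))-a+180)%360-180)<22];print(a,len(m),np.percentile(m[:,2],[50,90]).round(1) if len(m) else '')
cv2.imwrite("pics/c9.png",cv2.resize(c["image"][250:345,440:535],None,fx=6,fy=6,interpolation=2))
```

```text
380 [4.96903700e-03 5.13983879e-03 8.83268964e+01] [85.22894789 88.37013328 91.10740988]
-180 44 [88.4 90.9]
-135 46 [88.2 90.1]
-90 47 [88.2 90.4]
-45 46 [88.1 90.1]
0 43 [88.6 90.3]
45 46 [88.6 90.8]
90 51 [88.3 91.1]
135 48 [88.2 90.6]
```

View pics/c9.png

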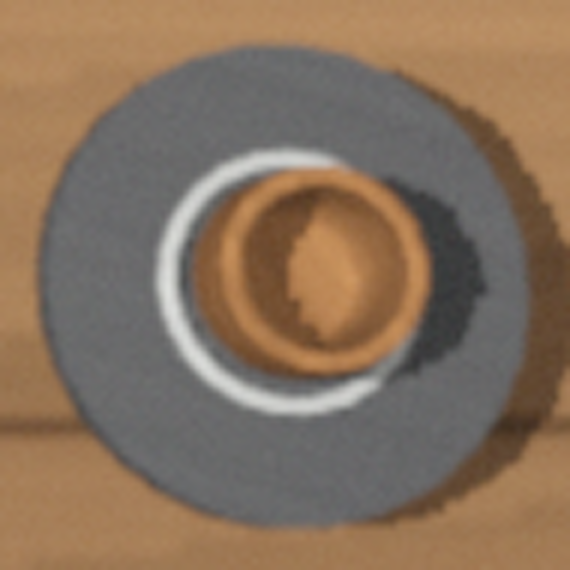

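The bowl stands level inside the ring with its rim at 88.4. The free marks measure (601.6,124), (597.5,-36.6) and (540,45). Next I fetch the mallet with a deeper grip.

Call:
apply_moves([
  [0, -0.004, 0, 0, 0, 0],
  [0, 0, 0.035, 0, 0, 0],
  [0, 0, 0.035, 0, 0, 0],
  [0, 0, 0.03, 0, 0, 0],
  [0, 0, 0.018, 0, 0, 0],
  [0, 0, 0.005, 0, 0, 0],
  [0, 0, 0, 0, 0, 0],
])

```text
time: 36.55
tcp_pos: [411.5, 295.8, 65.7]
tool_rot: [1.0, -0.0, 0.0, -0.0]
force: [-0.6, 0.1, -0.4]
opening: 68.3
finger_force: 0.0
```

Call:
apply_moves([
  [0, 0, 0, 0, 0, 0],
  [0, 0, 0, 0, 0, 0],
  [0, 0, 0, 0, 0, 0],
  [0, 0, 0, 0, 0, 0],
  [0, 0, 0, 0, 0, 0],
  [0, 0, 0, 0, 0, 0],
  [0, 0, 0, 0, 0, 0],
], fingers=-1)

```text
time: 37.42
tcp_pos: [411.6, 295.7, 65.8]
tool_rot: [1.0, -0.0, 0.001, -0.0]
force: [0.4, -3.1, 5.7]
opening: 24.3
finger_force: 58.7
```

Call:
apply_moves([
  [0, 0, -0.01, 0, 0, 0],
  [0, 0, -0.03, 0, 0, 0],
  [0, 0, -0.04, 0, 0, 0],
  [0, 0, -0.02, 0, 0, 0],
  [0.0186, 0.0332, 0, 0, 0, 0],
  [0.0186, 0.0332, 0, 0, 0, 0],
  [0.0186, 0.0332, 0, 0, 0, 0],
  [0.0186, 0.0332, 0, 0, 0, 0],
  [0.0186, 0.0332, 0, 0, 0, 0],
  [0.0186, 0.0332, 0, 0, 0, 0],
])

```text
time: 38.67
tcp_pos: [522.8, 95.5, 163.8]
tool_rot: [1.0, -0.0, -0.001, -0.0]
force: [0.6, 0.3, -2.8]
opening: 24.5
finger_force: 59.5
```

Call:
apply_moves([
  [0.0186, 0.0332, 0, 0, 0, 0],
  [0.0186, 0.0332, 0, 0, 0, 0],
  [0.0186, 0.0332, 0, 0, 0, 0],
  [0.0186, 0.0332, 0, 0, 0, 0],
  [0, 0, 0, 0, 0, 0],
  [0, 0, 0.03, 0, 0, 0],
  [0, 0, 0.03, 0, 0, 0],
  [0, 0, 0.02, 0, 0, 0],
  [0, 0, 0, 0, 0, 0],
  [0, 0, 0, 0, 0, 0],
])

```text
time: 39.92
tcp_pos: [597.6, -36.0, 86.2]
tool_rot: [1.0, 0.0, 0.001, 0.0]
force: [0.4, 0.3, -2.8]
opening: 24.6
finger_force: 59.7
```

Call:
apply_moves([
  [0, 0.0007, 0.004, 0, 0, 0],
  [0, 0, 0.002, 0, 0, 0],
  [0, 0, 0.001, 0, 0, 0],
  [0, 0, 0, 0, 0, 0],
])

```text
time: 40.42
tcp_pos: [597.1, -37.0, 78.0]
tool_rot: [1.0, -0.0, 0.0, 0.0]
force: [0.1, 0.1, -2.5]
opening: 24.6
finger_force: 59.8
```

Call:
apply_moves([
  [0, 0, 0.001, 0, 0, 0],
  [0, 0, 0, 0, 0, 0],
])

```text
time: 40.67
tcp_pos: [597.3, -37.1, 77.9]
tool_rot: [1.0, -0.0, 0.001, 0.0]
force: [-0.2, -0.5, 2.8]
opening: 24.2
finger_force: 60.0
```

Call:
apply_moves([
  [0, 0, 0, 0, 0, 0],
  [0, 0, 0, 0, 0, 0],
  [0, 0, 0, 0, 0, 0],
  [0, 0, -0.02, 0, 0, 0],
  [0, 0, -0.04, 0, 0, 0],
  [0, 0, -0.05, 0, 0, 0],
], fingers=0.6)

```text
time: 41.42
tcp_pos: [596.6, -36.9, 188.5]
tool_rot: [1.0, -0.0, -0.0, -0.0]
force: [1.3, -0.6, 0.0]
opening: 68.5
finger_force: 0.0
```

Call:
apply_moves([
  [-0.0138, -0.0483, 0, 0, 0, 0],
  [-0.0138, -0.0483, 0, 0, 0, 0],
  [-0.0138, -0.0483, 0, 0, 0, 0],
  [-0.0138, -0.0483, 0, 0, 0, 0],
  [-0.0138, -0.0483, 0, 0, 0, 0],
  [-0.0138, -0.0483, 0, 0, 0, 0],
  [-0.0138, -0.0483, 0, 0, 0, 0],
  [0, 0, 0, 0, 0, 0],
  [0, 0, 0, 0, 0, 0],
])

```text
time: 42.55
tcp_pos: [500.7, 301.0, 188.0]
tool_rot: [1.0, 0.0, 0.001, -0.0]
force: [0.6, 1.0, -0.3]
opening: 68.4
finger_force: 0.0
```

Call:
apply_moves([
  [0, 0, 0.035, 0, 0, 0],
  [0, 0, 0.035, 0, 0, 0],
  [0, 0, 0.03, 0, 0, 0],
  [0, 0, 0.02, 0, 0, 0],
  [0, 0, 0.005, 0, 0, 0],
  [0, 0, 0, 0, 0, 0],
])

```text
time: 43.3
tcp_pos: [501.0, 300.9, 62.8]
tool_rot: [1.0, -0.0, 0.0, -0.0]
force: [-0.6, 0.2, -0.2]
opening: 68.5
finger_force: 0.0
```

Call:
apply_moves([
  [0, 0, 0, 0, 0, 0],
  [0, 0, 0, 0, 0, 0],
  [0, 0, 0, 0, 0, 0],
  [0, 0, 0, 0, 0, 0],
  [0, 0, 0, 0, 0, 0],
  [0, 0, 0, 0, 0, 0],
], fingers=-1)

```text
time: 44.05
tcp_pos: [501.3, 301.2, 63.5]
tool_rot: [1.0, -0.0, 0.001, -0.0]
force: [0.7, -3.0, 5.7]
opening: 38.7
finger_force: 60.4
```

Call:
apply_moves([
  [0, 0, -0.01, 0, 0, 0],
  [0, 0, -0.03, 0, 0, 0],
  [0, 0, -0.04, 0, 0, 0],
  [0, 0, -0.02, 0, 0, 0],
  [0.0055, 0.0366, 0, 0, 0, 0],
  [0.0055, 0.0366, 0, 0, 0, 0],
  [0.0055, 0.0366, 0, 0, 0, 0],
  [0.0055, 0.0366, 0, 0, 0, 0],
  [0.0055, 0.0366, 0, 0, 0, 0],
  [0.0055, 0.0366, 0, 0, 0, 0],
])

```text
time: 45.3
tcp_pos: [533.2, 80.5, 161.0]
tool_rot: [1.0, 0.0, -0.001, -0.0]
force: [0.5, -0.5, -2.3]
opening: 38.8
finger_force: 60.7
```

Call:
apply_moves([
  [0.0055, 0.0366, 0, 0, 0, 0],
  [0, 0, 0, 0, 0, 0],
  [0, 0, 0.03, 0, 0, 0],
  [0, 0, 0.03, 0, 0, 0],
  [0, 0, 0.02, 0, 0, 0],
  [0, 0, 0, 0, 0, 0],
  [0, 0, 0, 0, 0, 0],
])

```text
time: 46.18
tcp_pos: [539.5, 45.3, 83.2]
tool_rot: [1.0, 0.0, 0.001, -0.0]
force: [-0.2, -0.2, -1.4]
opening: 38.9
finger_force: 60.9
```

Call:
apply_moves([
  [0, 0, 0.004, 0, 0, 0],
  [0, 0, 0.002, 0, 0, 0],
  [0, 0, 0.001, 0, 0, 0],
  [0, 0, 0, 0, 0, 0],
])

```text
time: 46.68
tcp_pos: [539.2, 44.9, 75.6]
tool_rot: [1.0, -0.0, 0.0, -0.0]
force: [0.9, -0.1, 1.0]
opening: 38.4
finger_force: 61.1
```

Call:
apply_moves([
  [0, 0, 0.001, 0, 0, 0],
  [0, 0, 0, 0, 0, 0],
])

```text
time: 46.92
tcp_pos: [539.5, 44.9, 75.5]
tool_rot: [1.0, -0.0, 0.001, 0.0]
force: [-1.6, -1.1, 6.6]
opening: 38.7
finger_force: 61.6
```

Call:
apply_moves([
  [0, 0, 0, 0, 0, 0],
  [0, 0, 0, 0, 0, 0],
  [0, 0, 0, 0, 0, 0],
  [0, 0, -0.02, 0, 0, 0],
  [0, 0, -0.04, 0, 0, 0],
  [0, 0, -0.05, 0, 0, 0],
], fingers=0.6)

```text
time: 47.68
tcp_pos: [538.5, 44.9, 185.5]
tool_rot: [1.0, -0.0, -0.0, 0.0]
force: [1.2, 0.0, 0.5]
opening: 68.0
finger_force: 0.0
```

Call:
apply_moves([
  [0.0085, -0.0436, 0, 0, 0, 0],
  [0.0085, -0.0436, 0, 0, 0, 0],
  [0.0085, -0.0436, 0, 0, 0, 0],
  [0.0085, -0.0436, 0, 0, 0, 0],
  [0.0085, -0.0436, 0, 0, 0, 0],
  [0.0085, -0.0436, 0, 0, 0, 0],
  [0, 0, 0, 0, 0, -4],
  [0, 0, 0, 0, 0, -4],
  [0, 0, 0, 0, 0, 0],
])

```text
time: 48.8
tcp_pos: [590.2, 306.8, 185.2]
tool_rot: [0.998, 0.069, 0.001, -0.0]
force: [0.1, 0.0, 0.9]
opening: 68.2
finger_force: 0.0
```

Call:
apply_moves([
  [0, 0, 0.035, 0, 0, 0],
  [0, 0, 0.035, 0, 0, 0],
  [0, 0, 0.03, 0, 0, 0],
  [0, 0, 0.017, 0, 0, 0],
  [0, 0, 0.005, 0, 0, 0],
  [0, 0, 0, 0, 0, 0],
])

```text
time: 49.55
tcp_pos: [590.4, 306.7, 63.0]
tool_rot: [0.998, 0.069, 0.001, -0.0]
force: [0.4, -0.3, 0.5]
opening: 68.4
finger_force: 0.0
```

Call:
apply_moves([
  [0, 0, 0, 0, 0, 0],
  [0, 0, 0, 0, 0, 0],
  [0, 0, 0, 0, 0, 0],
  [0, 0, 0, 0, 0, 0],
  [0, 0, 0, 0, 0, 0],
  [0, 0, 0, 0, 0, 0],
], fingers=-1)

```text
time: 50.3
tcp_pos: [591.0, 306.5, 63.8]
tool_rot: [0.998, 0.069, 0.001, -0.0]
force: [0.6, -2.2, 5.4]
opening: 43.2
finger_force: 61.5
```

Call:
apply_moves([
  [0, 0, -0.01, 0, 0, 0],
  [0, 0, -0.03, 0, 0, 0],
  [0, 0, -0.04, 0, 0, 0],
  [0, 0, -0.02, 0, 0, 0],
  [-0.00255, 0.0303, 0, 0, 0, 0],
  [-0.00255, 0.0303, 0, 0, 0, 0],
  [-0.00255, 0.0303, 0, 0, 0, 0],
  [-0.00255, 0.0303, 0, 0, 0, 0],
  [-0.00255, 0.0303, 0, 0, 0, 0],
  [-0.00255, 0.0303, 0, 0, 0, 0],
])

```text
time: 51.55
tcp_pos: [599.7, 123.5, 161.0]
tool_rot: [0.998, 0.07, -0.001, -0.0]
force: [0.3, 0.2, -1.5]
opening: 43.1
finger_force: 60.9
```

Call:
apply_moves([
  [0, 0, 0, 0, 0, 0],
  [0, 0, 0.03, 0, 0, 0],
  [0, 0, 0.03, 0, 0, 0],
  [0, 0, 0.02, 0, 0, 0],
  [0, 0, 0, 0, 0, 0],
  [0, 0, 0, 0, 0, 0],
])

```text
time: 52.3
tcp_pos: [600.7, 124.8, 83.2]
tool_rot: [0.998, 0.07, 0.001, -0.0]
force: [0.7, 0.1, -1.1]
opening: 43.3
finger_force: 61.1
```

Call:
apply_moves([
  [0, 0.0006, 0.004, 0, 0, 0],
  [0, 0, 0.002, 0, 0, 0],
  [0, 0, 0.001, 0, 0, 0],
  [0, 0, 0, 0, 0, 0],
])

```text
time: 52.8
tcp_pos: [600.5, 123.7, 75.8]
tool_rot: [0.998, 0.07, 0.001, -0.0]
force: [0.0, -1.1, 3.3]
opening: 43.2
finger_force: 61.1
```

Call:
apply_moves([
  [0, 0, 0.001, 0, 0, 0],
  [0, 0, 0, 0, 0, 0],
])

```text
time: 53.05
tcp_pos: [600.7, 123.7, 75.8]
tool_rot: [0.998, 0.07, 0.001, -0.0]
force: [-1.0, -0.2, 7.7]
opening: 43.2
finger_force: 61.6
```

Call:
apply_moves([
  [0, 0, 0, 0, 0, 0],
  [0, 0, 0, 0, 0, 0],
  [0, 0, 0, 0, 0, 0],
  [0, 0, -0.02, 0, 0, 0],
  [0, 0, -0.04, 0, 0, 0],
  [0, 0, -0.06, 0, 0, 0],
  [-0.01, -0.05, 0, 0, 0, 0],
  [-0.01, -0.05, 0, 0, 0, 0],
  [-0.02, -0.05, 0, 0, 0, 0],
  [-0.03, -0.03, 0, 0, 0, 0],
], fingers=0.6)

```text
time: 54.3
tcp_pos: [504.9, 294.4, 195.2]
tool_rot: [0.998, 0.07, 0.001, -0.0]
force: [-0.2, 0.9, 0.3]
opening: 68.5
finger_force: 0.0
```

Call:
apply_moves([
  [-0.04, 0, 0, 0, 0, 0],
  [-0.04, 0, 0, 0, 0, 0],
  [-0.03, 0, 0, 0, 0, 0],
  [0, 0, 0, 0, 0, 0],
])

```text
time: 54.8
tcp_pos: [396.0, 277.3, 196.3]
tool_rot: [0.998, 0.07, 0.002, -0.001]
force: [1.0, 0.2, -0.4]
opening: 68.2
finger_force: 0.0
```

Run:
```python
from rig import *
from h import *
s=sense();print(s["tcp_pos"].round(),s["force"].round(1))
c=read_camera("top");W=cloud(c);cv2.imwrite("pics/end.png",c["image"])
blob(W,'billet',601,124,45,135,155);blob(W,'mill',540,45,40,132,160);blob(W,'mallet',597,-37,40,137,165)
blob(W,'bowl',453,-306,40,84,100);blob(W,'lid',508,134,25,30,50);blob(W,'centre',502,-42,25,35,60)
```

```text
[396. 277. 196.] [ 1.   0.2 -0.4]
billet 772 mean [599.3 122.6 143.3] circ 600.4 123.0 29.7 z 135.2 148.1
mill 497 mean [536.7  44.7 145.5] circ 538.3 45.1 20.0 z 132.1 153.1
mallet 223 mean [594.3 -35.3 150.4] circ 596.2 -34.8 13.4 z 137.1 156.5
bowl 377 mean [ 452.6 -304.8   88.4] circ 453.1 -304.7 29.1 z 84.1 95.9
lid 76 mean [507.5 132.9  39.7] circ 508.3 135.1 12.4 z 30.0 46.4
centre 170 mean [500.9 -42.2  43.5] circ 501.6 -42.5 12.8 z 35.5 54.2
```

View pics/end.png

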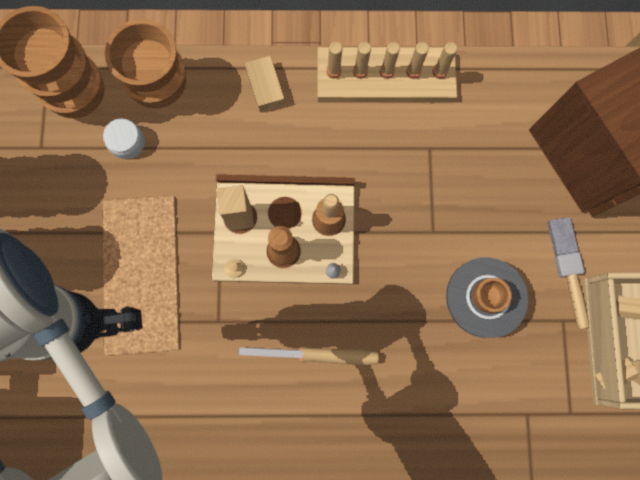

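All the pieces stand within about 1 mm of their starting readings. The bowl is level in the ring, and the lid and centre haven't moved. Handing in.

```bash
python3 -c "
from rig import *
print(finish_job())"
```

```text
the job is handed in; nothing more can be done
None
```

The job is handed in: all three tall pieces are back upright within about 2 mm of where they started, the bowl is level inside the turntable ring, and the lid and centre are where they were; my first attempt to grip the bowl closed above its rim and slid it about 17 mm along the board, but it stayed upright.

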